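# Clamp the tube rack on the sprung deck

## Robot

A 6-joint arm with a two-finger parallel gripper is mounted at the origin on the work surface. World frame = base frame: x ahead of the robot, y to its left, z up, the work surface at z = 0. Lengths are in mm, angles in rad, forces in N, time in s.
With the tool pointing down it reaches from about 350 to 975 mm from the base axis. Payload 7.1 kg.
Tool frame: the origin (TCP) lies between the finger pads; the fingertips stand 8 mm ahead of it and the grasp point (between the pads) lies 11 mm behind it; x points along the fingers, y is the direction in which the jaws open and shut, and the axes are right-handed (so a half turn about x gives the same grasp; the last joint's range is limited). The gripper opens to 88 mm and grips with 3 to 60 N. Pads are 20 mm wide; open, the fingers measure 115 mm over their backs; the gripper's body (75 mm by 178 mm) begins 61 mm behind the grasp point.
Start: joints at [-1.239, 0.423, 1.63, -0, 1.089, -0.019], TCP at [214.797, -586.913, 230.675] pointing down, gripper open.
Joint ranges: [-3, 3], [-0.9, 2.11], [0.09, 2.58], [-1.31, 4.45], [0.11, 2.69], [-2.54, 2.54]. Speed limits (rad/s): [2.39, 2.39, 3.01, 3.14, 3.14, 3.14].

## Interface

Orientations are given as a rotation vector (axis times angle).
In Python, from workcell import ctrl gives the robot as it stands.
- The arm moves only by the tool apply_moves, never from a script. Its argument "increments" is a list of rows, each an object with "gripper": the opening in per cent of the stroke, from 0 (shut) to 100 (fully open); "delta_pos": the shift along the tool's x, y, z in cm, a list of three; "dr": the turn, a rotation vector about the tool's x, y, z in rad, a list of three. In form: [{"gripper": gripper, "delta_pos": [dx, dy, dz], "dr": [ax, ay, az]}, ...]. A call has exactly 5 rows; each row shifts and turns the commanded pose from where the row before left it, along the tool's axes as they then stand; what a row does not reach is not made up. A row lasts 1/12 s, in which the tool goes at most 41.7 mm and 7.16 degrees, less where a joint would pass 70% of its speed; a pose out of reach is approached as far as the arm can. A call with a gripper value outside its range is refused whole. The fingers move at their own pace and stop on an object; the grip force is fixed at half the most. Time passes only in rows, so rows that do not move let the fingers close, or fill a call up. It gives the time, the measured TCP pose, the force and the opening at its end, in the units of the state.
- ctrl.get_obs(): the state, without advancing time (a new reading comes with each control period).
- ctrl.get_image(name): name is "scene" or "top"; returns a dict with "img" (420x560x3 uint8, red, green, blue), "range_z" (420x560 float32, mm along the optical axis (not along the pixel's ray), 0 where there is no reading), "mtx" (3x3 intrinsics, pixels), "rvec" (rotation vector, rad) and "tvec" (3), from world to camera coordinates, as OpenCV has them. Camera axes: x right, y down, z forward; pixel columns grow to the right and rows downward; lengths in mm; the calibration is good to about 2 mm. A picture is of the moment at which its call begins.
- ctrl.close_job(): hands the job in, once; it reports no verdict.
The state is a dict: "t": time; "qpos": joint angles; "qvel": joint speeds; "joint_torque": joint torques, N m; "ee_pos": TCP position; "orientation": TCP orientation; "ft_force": force on the tool from outside, world axes, zero at the start; "moment": the same for the moment, N m; "width": finger opening in mm.
Only numpy, scipy, OpenCV 4.12 (cv2) and the standard library are available. Lean on these libraries where they do the work, as an engineer would, in place of code of your own. Each camera call takes 0.05 s, during which the arm holds its last target. There are 200 camera calls.

## Task

Clamp the pink tube rack on the aluminium deck: draw the sprung arm back by its red handle until it latches and stays back by itself with your hand off it, slide the rack along its channel fully home against the end stop, then press the yellow trigger so that the arm snaps onto the rack and holds it. Never force anything: the place where the latch catches differs each time and only just before a firm buffer, so feel for it (keep the hand's force under 25 N on the arm and under 35 N on the rack), and leave the bottle, tip box and beaker alone.

Things in the scene. Friction and masses are not known exactly. Their poses are not given: they have to be found in the camera images.
- deck: Fixed aluminium plate 280 x 285 x 12 mm on the bench (its x -165..115, y -235..50 mm). Origin: bench level, on the rack channel's centre line; x along the channel towards the end stop, z up. Channel: y -30..30, open at its -x end x -160, end stop face x +70; floor z 12; datum wall on +y (top z 32), low rail on -y (8 mm wide, top z 20); stop top z 40. Arm pivot at (90, -70) mm.
- rack: Loose pink tube rack, 100 (x, along the channel) x 56 (y) x 38 mm high with its tube caps (solid body 32 mm high), about 0.13 to 0.25 kg. Origin: centre of its underside. It stands in the channel, its x axis along the channel, 85 to 120 mm (along the channel) short of home.
- rack_home (a point): Point on the channel's floor, on its centre line, 50 mm before the end stop's face: where the rack's origin lies (within 2 mm sideways) when it is fully home.
- swing_arm: Steel clamping arm turning level about an upright pivot. Origin: on the pivot axis at bench level; its -x axis points along the bar. Bar 18 mm wide, 190 mm long, z 26 to 38 mm above the bench; 70 mm from the pivot a rubber pad stands out to +y (face 44 mm from the centre line); catch tooth under the bar 120 mm from the pivot. Its -y side is the outward (cocking) side.
- handle (a point): Centre of the red upright handle post on the arm, 18 mm in diameter, from z 38 to z 88 mm above the bench (this point at 63 mm), at (-170, -30) mm in the arm's frame. Push or pull it level, on a circle about the pivot (radius 173 mm).
- clamp (a joint): Arm angle, rad: 0 at rest with no rack (pad blocks the channel); 0.12 parallel to the channel, holding a rack that is home; grows outwards (anticlockwise from above, handle to the deck's -y). Spring, at the handle: 2 N at 0.12, 7 N at 0.55. Catch angle varies, 0.46 to 0.68; 0.27 to 0.13 before it the sear's ramp adds up to 5 N; 0.03 (5 mm at the handle) past it a buffer, 5 N per mm.
- trigger_nominal (a point): Nominal centre of the top face of the yellow trigger, 42 mm above the bench (fixed to the deck). The trigger, a box 30 x 46 mm turned 0.45 rad anticlockwise against the deck, belongs to the adjustable catch unit: its true centre is up to 13 mm from this point along the deck's y.
- trigger (a joint): How far the yellow trigger is down, in m: 0 up, 0.014 bottomed. Spring return; it is pushed straight down with about 3 N at first, 6 to 11 N with the arm latched on it, and lets the arm go when 9 to 12 mm down.
- reagent: Amber reagent bottle, 52 mm in diameter, 105 mm high, origin under its centre. Leave alone.
- tip_box: Blue pipette tip box with clear lid, 118 x 83 x 68 mm, origin under its centre. Leave alone.
- beaker: Small glass beaker, 60 mm in diameter, 70 mm high, origin under its centre. Leave alone.
Things that resemble listed ones, but are neither listed nor needed, are in the scene too. There is more than one size of the rack; the job needs the middle-sized.

How it is judged:
By the outcome, as a careful person would: the job done as asked, in the order asked, and still so for the second after the job is handed in, with the robot touching nothing.
It also fails if it takes over 67 s, if anything falls off the work surface, if the arm or the gripper's body presses on something with over 40 N, if the wrist force passes 120 N, or if a joint passes its speed limit or range.

## Working session

There is one attempt and no reset: what is moved stays moved. The work goes in short steps, Python scripts to look and compute and a tool call to move; the robot and the scene stay as the last step left them, time stands still between calls to the robot, and variables do not carry over. Pictures are saved under pics/ and viewed, about 8 in all and at most 12, crops included, and the job is handed in when it is done.

Besides the shell and the picture viewer there is one more tool, called as a command line: name --argument value ..., lists and objects as JSON in quotes. apply_moves: Moves the arm, as the interface text tells. Its arguments: {"type":"object","properties":{"increments":{"type":"array","items":{"type":"object","properties":{"gripper":{"type":"number"},"delta_pos":{"type":"array","items":{"type":"number"}},"dr":{"type":"array","items":{"type":"number"}}}}}},"required":["increments"]}

```bash
mkdir -p pics; ls
python3 - <<'E'
from workcell import ctrl
import cv2,numpy as np,pickle
for n in("scene","top"):
    d=ctrl.get_image(n); pickle.dump(d,open(n+"0.pkl","wb")); cv2.imwrite(f"pics/{n}0.png",d["img"][:,:,::-1])
    R=cv2.Rodrigues(d["rvec"])[0]; print(n,-R.T@np.ravel(d["tvec"]),d["mtx"][0,0])
print(ctrl.get_obs())
E
```

```text
pics
scene [1137.08414546  297.93177578  911.6049228 ] 531.0164608363627
top [427.65680192  11.08576179 929.48292979] 443.3661882550398
{'t': 0.1, 'qpos': array([-1.23903289e+00,  4.23738502e-01,  1.63058217e+00, -3.65708548e-05,
        1.08861834e+00, -1.90239412e-02]), 'qvel': array([-1.41545384e-03, -1.62966725e-03, -1.28369265e-03, -5.69737723e-04,
       -2.25048339e-03,  8.13720894e-05]), 'joint_torque': array([ 1.13833044e-03, -5.45612669e+01, -2.74324161e+01,  6.45510620e-02,
        1.87582523e-02, -1.75377033e-05]), 'ee_pos': array([ 214.61777636, -586.48444253,  230.00795536]), 'orientation': array([ 2.03090279,  0.36133415, -2.0314013 ]), 'ft_force': array([-0.1989963 , -0.21190811, -0.24357902]), 'moment': array([-0.02464107, -0.01711639,  0.01226586]), 'width': 87.77843640080137}
```

View pics/top0.png

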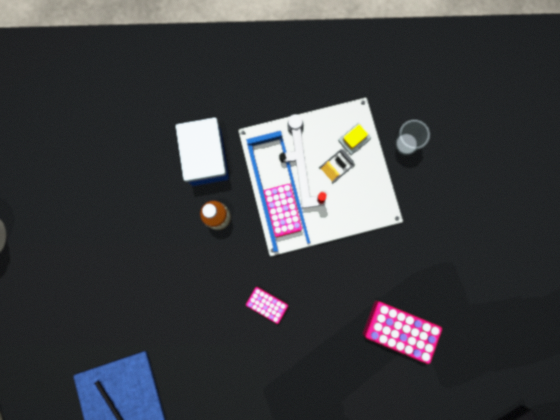

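View pics/scene0.png

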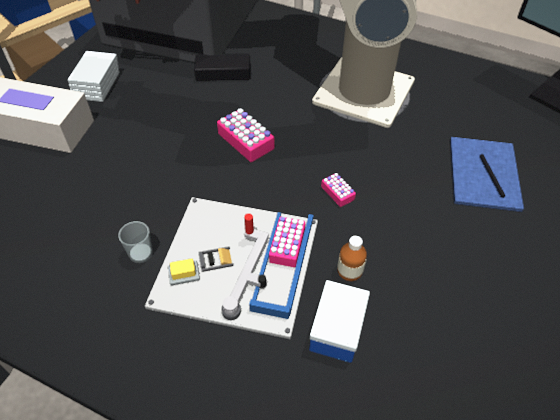

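The top view shows the deck with corners near (240,129), (368,99), (402,221) and (270,255). The middle rack is at (282,209) in the channel, with its open end towards the robot. The red handle is at (322,197), the yellow trigger at (355,137) and the pivot at (295,123). Bottle, tip box and beaker lie off the deck, and the small and large racks are decoys. The scene view agrees.

```bash
cat > h.py <<'E'
import cv2,numpy as np,pickle
def ray(d,uv,z):
    R=cv2.Rodrigues(np.array(d["rvec"],float))[0]; C=-R.T@np.ravel(d["tvec"])
    uv=np.atleast_2d(np.array(uv,float)); r=np.c_[uv,np.ones(len(uv))]@np.linalg.inv(d["mtx"]).T@R
    return C+r*((z-C[2])/r[:,2:3])
def mask(d,lo,hi):
    return cv2.inRange(cv2.cvtColor(d["img"],cv2.COLOR_RGB2HSV),lo,hi)
def big(m,box=None):
    if box is not None:
        k=np.zeros_like(m);x0,y0,x1,y1=box;k[y0:y1,x0:x1]=255;m=m&k
    return max(cv2.findContours(m,cv2.RETR_EXTERNAL,cv2.CHAIN_APPROX_NONE)[0],key=cv2.contourArea)
def cen(c): M=cv2.moments(c); return [M['m10']/M['m00'],M['m01']/M['m00']]
def todeck(p,T): c,s=np.cos(T[2]),np.sin(T[2]); q=np.atleast_2d(p)[:,:2]-T[:2]; return np.c_[c*q[:,0]+s*q[:,1],-s*q[:,0]+c*q[:,1]]
def toworld(p,T): c,s=np.cos(T[2]),np.sin(T[2]); p=np.atleast_2d(p); return np.c_[c*p[:,0]-s*p[:,1],s*p[:,0]+c*p[:,1]]+T[:2]
E
cat > m.py <<'E'
from h import *
def run(tag,boxes,T=None):
    out=[]
    for n in("top","scene"):
        d=pickle.load(open(n+tag+".pkl","rb")); B=boxes[n]
        if T is None or n=="scene":
            m=mask(d,(0,0,110),(179,60,255)); c=big(cv2.morphologyEx(m,cv2.MORPH_CLOSE,np.ones((15,15))),B['deck'])
            q=cv2.approxPolyDP(cv2.convexHull(c),12,True)[:,0]
            w=ray(d,q,12)[:,:2]; print(n,"corners",q.tolist(),w.round(1).tolist(),"sides",[round(float(np.linalg.norm(w[i]-w[i-1])),1) for i in range(len(w))])
            if len(w)==4:
                best=None; P=np.array([[115,50],[115,-235],[-165,-235],[-165,50]],float)
                for k in range(8):
                    Q=np.roll(w if k<4 else w[::-1],k%4,axis=0); a=P-P.mean(0);b=Q-Q.mean(0)
                    th=np.arctan2((a[:,0]*b[:,1]-a[:,1]*b[:,0]).sum(),(a*b).sum()); R=np.array([[np.cos(th),-np.sin(th)],[np.sin(th),np.cos(th)]])
                    t=Q.mean(0)-R@P.mean(0); e=np.abs(P@R.T+t-Q).max()
                    if e<12 and abs(th)<.8: print("  T",t.round(1),round(th,4),"err",round(e,1)); Tn=np.r_[t,th]
                if T is None:T=Tn
        for nm,lo,hi,z in(("pink",(150,80,80),(176,255,255),38),("red",(0,170,90),(6,255,255),88),("yellow",(22,150,120),(34,255,255),42)):
            c=big(mask(d,lo,hi),B[nm]); (u,s,a)=cv2.minAreaRect(c)
            print(n,nm,"px",np.round(cen(c)),"area",cv2.contourArea(c),"deck",todeck(ray(d,[cen(c)],z),T).round(1),
              "box",todeck(ray(d,cv2.boxPoints((u,s,a)),z),T).round(0).tolist())
    return T
E
python3 - <<'E'
from m import run
b={"top":dict(deck=(225,85,410,265),pink=(255,175,305,245),red=(305,180,340,215),yellow=(335,115,380,160)),
"scene":dict(deck=(140,190,325,340),pink=(262,205,315,270),red=(238,205,262,240),yellow=(160,250,205,290))}
print(run("0",b).tolist())
E
```

```text
top corners [[409, 121], [401, 222], [269, 254], [239, 129], [364, 97]] [[748.9, -236.2], [531.3, -207.1], [470.8, 68.1], [740.0, 129.1], [805.3, -142.2]] sides [109.6, 219.5, 281.8, 276.0, 279.0]Traceback (most recent call last):
  File "<stdin>", line 4, in <module>
  File "m.py", line 20, in run
    print(n,nm,"px",np.round(cen(c)),"area",cv2.contourArea(c),"deck",todeck(ray(d,[cen(c)],z),T).round(1),
                                                                      ~~~~~~^^^^^^^^^^^^^^^^^^^^^
  File "h.py", line 13, in todeck
    def todeck(p,T): c,s=np.cos(T[2]),np.sin(T[2]); q=np.atleast_2d(p)[:,:2]-T[:2]; return np.c_[c*q[:,0]+s*q[:,1],-s*q[:,0]+c*q[:,1]]
                                ~^^^
TypeError: 'NoneType' object is not subscriptable
```

```bash
python3 - <<'E'
s=open('m.py').read()
s=s.replace('''c=big(cv2.morphologyEx(m,cv2.MORPH_CLOSE,np.ones((15,15))),B['deck'])''','''m[100:160,397:]=(0 if n=="top" else m[100:160,397:]); c=big(m,B['deck'])''')
open('m.py','w').write(s)
E
python3 - <<'E'
from m import run
b={"top":dict(deck=(225,85,410,265),pink=(255,175,305,245),red=(305,180,340,215),yellow=(335,115,380,160)),
"scene":dict(deck=(140,190,325,340),pink=(262,205,315,270),red=(238,205,262,240),yellow=(160,250,205,290))}
print(run("0",b).tolist())
E
```

```text
top corners [[365, 97], [402, 221], [270, 255], [238, 130]] [[805.2, -144.3], [533.3, -209.3], [468.7, 66.0], [737.8, 131.2]] sides [283.7, 279.5, 282.8, 276.9]
  T [639.   56.7] 0.2357 err 1.8
top pink px [283. 210.] area 1312.5 deck [[-83.1   0.3]] box [[-32.0, 28.0], [-32.0, -29.0], [-134.0, -28.0], [-133.0, 29.0]]
top red px [322. 197.] area 41.0 deck [[-85.8 -78.1]] box [[-76.0, -76.0], [-79.0, -87.0], [-96.0, -82.0], [-93.0, -71.0]]
top yellow px [355. 136.] area 281.0 deck [[  27.1 -183.2]] box [[31.0, -157.0], [51.0, -198.0], [23.0, -210.0], [3.0, -169.0]]
scene corners [[192, 197], [317, 220], [289, 338], [145, 307]] [[532.0, -208.1], [468.7, 66.7], [742.5, 129.9], [804.9, -142.6]] sides [280.6, 282.0, 280.9, 279.5]
  T [640.4  57.2] 0.2284 err 3.1
scene pink px [285. 254.] area 403.0 deck [[-45.6   4.7]] box [[-20.0, -27.0], [-139.0, -31.0], [-134.0, 29.0], [-16.0, 30.0]]
scene red px [249. 223.] area 115.0 deck [[-66.2 -73.7]] box [[-87.0, -87.0], [-90.0, -73.0], [-45.0, -62.0], [-42.0, -75.0]]
scene yellow px [183. 274.] area 93.0 deck [[  46.6 -175.2]] box [[51.0, -200.0], [12.0, -170.0], [34.0, -148.0], [71.0, -179.0]]
[638.9634717848054, 56.68440013773797, 0.23572269900036238]
```

```bash
cat > plan.py <<'E'
from h import *
from workcell import ctrl
from scipy.spatial.transform import Rotation as Ro
T=np.array([639.4,57.0,0.233]); ez=np.array([0,0,1.])
def ang(phi): # handle & tangent, radial in deck frame
    r=np.array([-170*np.cos(phi)+30*np.sin(phi),-170*np.sin(phi)-30*np.cos(phi)])
    return np.array([90,-70])+r, np.array([-r[1],r[0]])/np.hypot(*r), r/np.hypot(*r)
def goal(xy,z,tz,flip=False): # deck xy, tool z-axis along deck dir tz, tool x down
    p=np.r_[toworld(xy,T)[0],z]; a=np.arctan2(tz[1],tz[0])+T[2]
    zt=np.array([np.cos(a),np.sin(a),0])*(-1 if flip else 1); xt=-ez
    return p,Ro.from_matrix(np.c_[xt,np.cross(zt,xt),zt])
def report(p,R,o=None):
    o=o or ctrl.get_obs(); R0=Ro.from_rotvec(o["orientation"])
    d=R0.inv().apply(p-o["ee_pos"])/10; print("t",round(o["t"],2),"tool delta cm (before turn)",d.round(2),"turn",(R0.inv()*R).as_rotvec().round(3),
      "then-delta cm (after turn)",R.inv().apply(p-o["ee_pos"]).round(1)/10,"dist",np.linalg.norm(p-o["ee_pos"]).round())
def st():
    o=ctrl.get_obs(); D=todeck(o["ee_pos"][:2],T)[0]; c,s=np.cos(T[2]),np.sin(T[2]); f=o["ft_force"]
    print("t",round(o["t"],2),"deck xy",D.round(1),"z",o["ee_pos"][2].round(1),"F deck",np.round([c*f[0]+s*f[1],-s*f[0]+c*f[1],f[2]],1),"w",o["width"].round(1),"q6",o["qpos"].round(2))
E
python3 - <<'E'
from plan import *
st(); print(Ro.from_rotvec(ctrl.get_obs()["orientation"]).as_matrix().round(3))
h,t,r=ang(-.12); print(h,t,r)
for fl in(0,1): report(*goal(h-t*30,110,t,fl))
d=pickle.load(open("top0.pkl","rb"))
for n,px,z in(("bottle",(210,212),105),("beaker",(414,134),70)): print(n,todeck(ray(d,[px],z),T).round())
E
```

```text
Traceback (most recent call last):
  File "plan.py", line 18, in st
    print("t",round(o["t"],2),"deck xy",D.round(1),"z",o["ee_pos"][2].round(1),"F deck",np.round([c*f[0]+s*f[1],-s*f[0]+c*f[1],f[2]],1),"w",o["width"].round(1),"q6",o["qpos"].round(2))
                                                                                                                                            ^^^^^^^^^^^^^^^^
AttributeError: 'float' object has no attribute 'round'
```

```bash
sed -i 's/o\["width"\].round(1)/round(o["width"],1)/' plan.py
python3 - <<'E'
from plan import *
st(); print(Ro.from_rotvec(ctrl.get_obs()["orientation"]).as_matrix().round(3))
h,t,r=ang(-.12); print(h,t,r)
for fl in(0,1): report(*goal(h-t*30,110,t,fl))
d=pickle.load(open("top0.pkl","rb"))
for n,px,z in(("bottle",(210,212),105),("beaker",(414,134),70)): print(n,todeck(ray(d,[px],z),T).round())
E
```

```text
t 0.1 deck xy [-561.9 -528. ] z 230.0 F deck [-0.2 -0.2 -0.2] w 87.8 q6 [-1.24  0.42  1.63 -0.    1.09 -0.02]
[[-0.     0.344 -0.939]
 [ 0.001 -0.939 -0.344]
 [-1.    -0.001  0.   ]]
[-82.36883431 -79.43318384] [ 0.05464497 -0.99850585] [-0.99850585 -0.05464497]
t 0.1 tool delta cm (before turn) [ 12.06 -41.89 -53.08] turn [-1.508e+00 -1.000e-03  1.000e-03] then-delta cm (after turn) [ 12.    50.33 -45.17] dist 687.0
t 0.1 tool delta cm (before turn) [ 12.06 -41.89 -53.08] turn [1.634e+00 1.000e-03 1.000e-03] then-delta cm (after turn) [ 12.   -50.33  45.17] dist 687.0
bottle [[-63. 133.]]
beaker [[  -6. -293.]]
```

apply_moves --increments '[{"gripper":0,"delta_pos":[0,-1.68,-2.12],"dr":[0,0,0]},{"gripper":0,"delta_pos":[0,-1.68,-2.12],"dr":[0,0,0]},{"gripper":0,"delta_pos":[0,-1.68,-2.12],"dr":[0,0,0]},{"gripper":0,"delta_pos":[0,-1.68,-2.12],"dr":[0,0,0]},{"gripper":0,"delta_pos":[0,-1.68,-2.12],"dr":[0,0,0]}]'

```text
t: 0.52
ee_pos: [285.7, -470.2, 230.3]
orientation: [2.031, 0.36, -2.031]
ft_force: [0.9, -0.7, 0.5]
width: 58.2
```

apply_moves --increments '[{"gripper":0,"delta_pos":[0,-1.68,-2.12],"dr":[0,0,0]},{"gripper":0,"delta_pos":[0,-1.68,-2.12],"dr":[0,0,0]},{"gripper":0,"delta_pos":[0,-1.68,-2.12],"dr":[0,0,0]},{"gripper":0,"delta_pos":[0,-1.68,-2.12],"dr":[0,0,0]},{"gripper":0,"delta_pos":[0,-1.68,-2.12],"dr":[0,0,0]}]'

```text
t: 0.93
ee_pos: [356.5, -354.9, 230.4]
orientation: [2.031, 0.36, -2.031]
ft_force: [-0.2, 0.2, 0.2]
width: 24.5
```

apply_moves --increments '[{"gripper":0,"delta_pos":[0,-1.68,-2.12],"dr":[0,0,0]},{"gripper":0,"delta_pos":[0,-1.68,-2.12],"dr":[0,0,0]},{"gripper":0,"delta_pos":[0,-1.68,-2.12],"dr":[0,0,0]},{"gripper":0,"delta_pos":[0,-1.68,-2.12],"dr":[0,0,0]},{"gripper":0,"delta_pos":[0,-1.68,-2.12],"dr":[0,0,0]}]'

```text
t: 1.35
ee_pos: [427.1, -239.6, 230.5]
orientation: [2.03, 0.36, -2.031]
ft_force: [-0.3, -0.6, -0.8]
width: 0.6
```

apply_moves --increments '[{"gripper":0,"delta_pos":[0,-1.68,-2.12],"dr":[0,0,0]},{"gripper":0,"delta_pos":[0,-1.68,-2.12],"dr":[0,0,0]},{"gripper":0,"delta_pos":[0,-1.68,-2.12],"dr":[0,0,0]},{"gripper":0,"delta_pos":[0,-1.68,-2.12],"dr":[0,0,0]},{"gripper":0,"delta_pos":[0,-1.68,-2.12],"dr":[0,0,0]}]'

```text
t: 1.77
ee_pos: [497.8, -124.3, 230.5]
orientation: [2.03, 0.36, -2.031]
ft_force: [0.9, -0.2, -0.3]
width: 0.6
```

apply_moves --increments '[{"gripper":0,"delta_pos":[0,-1.68,-2.12],"dr":[0,0,0]},{"gripper":0,"delta_pos":[0,-1.68,-2.12],"dr":[0,0,0]},{"gripper":0,"delta_pos":[0,-1.68,-2.12],"dr":[0,0,0]},{"gripper":0,"delta_pos":[0,-1.68,-2.12],"dr":[0,0,0]},{"gripper":0,"delta_pos":[0,-1.68,-2.12],"dr":[0,0,0]}]'

```text
t: 2.18
ee_pos: [568.5, -9.1, 230.4]
orientation: [2.03, 0.36, -2.031]
ft_force: [-0.5, -0.7, 0.5]
width: 0.5
```

apply_moves --increments '[{"gripper":0,"delta_pos":[0.5,0,0],"dr":[-0.1,0,0]},{"gripper":0,"delta_pos":[0.5,0,0],"dr":[-0.1,0,0]},{"gripper":0,"delta_pos":[0.5,0,0],"dr":[-0.1,0,0]},{"gripper":0,"delta_pos":[0.5,0,0],"dr":[-0.1,0,0]},{"gripper":0,"delta_pos":[0.5,0,0],"dr":[-0.1,0,0]}]'

```text
t: 2.6
ee_pos: [567.9, -10.2, 205.0]
orientation: [1.713, 0.782, -1.714]
ft_force: [-0.0, 0.1, -1.0]
width: 0.2
```

apply_moves --increments '[{"gripper":0,"delta_pos":[0.5,0,0],"dr":[-0.1,0,0]},{"gripper":0,"delta_pos":[0.5,0,0],"dr":[-0.1,0,0]},{"gripper":0,"delta_pos":[0.5,0,0],"dr":[-0.1,0,0]},{"gripper":0,"delta_pos":[0.5,0,0],"dr":[-0.1,0,0]},{"gripper":0,"delta_pos":[0.5,0,0],"dr":[-0.1,0,0]}]'

```text
t: 3.02
ee_pos: [567.9, -10.3, 180.1]
orientation: [1.365, 1.1, -1.366]
ft_force: [-0.5, 0.5, -0.7]
width: 0.4
```

apply_moves --increments '[{"gripper":0,"delta_pos":[0.5,0,0],"dr":[-0.1,0,0]},{"gripper":0,"delta_pos":[0.5,0,0],"dr":[-0.1,0,0]},{"gripper":0,"delta_pos":[0.5,0,0],"dr":[-0.1,0,0]},{"gripper":0,"delta_pos":[0.5,0,0],"dr":[-0.1,0,0]},{"gripper":0,"delta_pos":[0.5,0,0],"dr":[-0.1,0,0]}]'

```text
t: 3.43
ee_pos: [567.9, -10.4, 155.1]
orientation: [0.997, 1.331, -0.997]
ft_force: [-0.0, 0.7, 0.1]
width: 0.2
```

Run:
```python
from plan import *
st(); h,t,r=ang(-.12)
report(*goal(h-t*30,66,t)); o=ctrl.get_obs(); print(Ro.from_rotvec(o["orientation"]).as_matrix().round(3))
d=ctrl.get_image("scene"); cv2.imwrite("pics/s1.png",cv2.resize(d["img"][130:360,120:400,::-1],None,fx=2.5,fy=2.5))
```

```text
t 3.43 deck xy [-85.1 -49. ] z 155.1 F deck [0.1 0.7 0.1] w 0.2 q6 [-0.04  0.44  1.81 -0.    0.89 -0.32]
t 3.43 tool delta cm (before turn) [8.91 0.11 0.05] turn [-0.003 -0.     0.001] then-delta cm (after turn) [8.91 0.11 0.05] dist 89.0
[[-0.001  0.96   0.281]
 [ 0.     0.281 -0.96 ]
 [-1.    -0.001 -0.   ]]
```

View pics/s1.png

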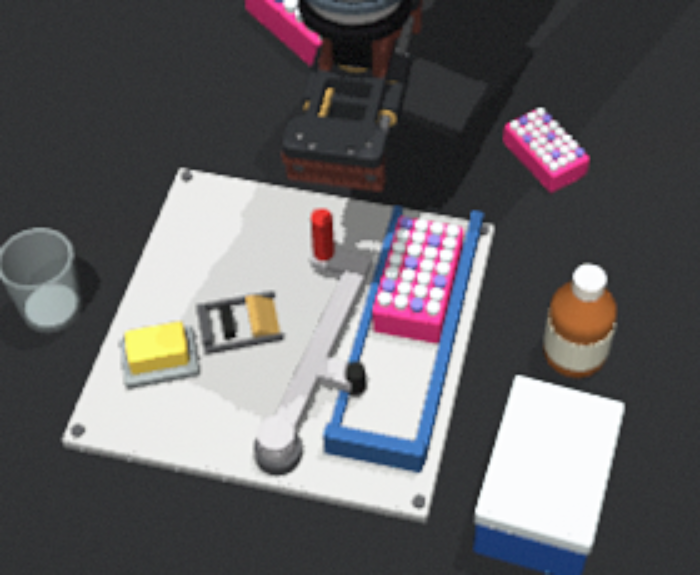

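The crop shows the gripper above and behind the handle (320,235), between it and the rack (415,290), as planned. The deck is clear, so I descend beside the handle.

apply_moves --increments '[{"gripper":0,"delta_pos":[1.3,0,0],"dr":[0,0,0]},{"gripper":0,"delta_pos":[1.3,0,0],"dr":[0,0,0]},{"gripper":0,"delta_pos":[1.3,0,0],"dr":[0,0,0]},{"gripper":0,"delta_pos":[1.3,0,0],"dr":[0,0,0]},{"gripper":0,"delta_pos":[1.3,0,0],"dr":[0,0,0]}]'

```text
t: 3.9
ee_pos: [568.1, -10.3, 90.1]
orientation: [1.002, 1.328, -1.003]
ft_force: [-0.0, -0.2, 0.4]
width: 0.7
```

apply_moves --increments '[{"gripper":0,"delta_pos":[1.2,0.1,0],"dr":[0,0,0]},{"gripper":0,"delta_pos":[1.2,0,0],"dr":[0,0,0]},{"gripper":0,"delta_pos":[0,0,0],"dr":[0,0,0]},{"gripper":0,"delta_pos":[0,0,0.3],"dr":[0,0,0]},{"gripper":0,"delta_pos":[0,0,0.3],"dr":[0,0,0]}]'

```text
t: 4.32
ee_pos: [571.2, -16.0, 67.0]
orientation: [1.001, 1.328, -1.0]
ft_force: [0.8, 0.7, -0.1]
width: 0.4
```

apply_moves --increments '[{"gripper":0,"delta_pos":[0,0,0.2],"dr":[0,0,0]},{"gripper":0,"delta_pos":[0,0,0.2],"dr":[0,0,0]},{"gripper":0,"delta_pos":[0,0,0.2],"dr":[0,0,0]},{"gripper":0,"delta_pos":[0,0,0.2],"dr":[0,0,0]},{"gripper":0,"delta_pos":[0,0,0.2],"dr":[0,0,0]}]'

```text
t: 4.73
ee_pos: [573.8, -25.6, 67.0]
orientation: [1.001, 1.328, -1.0]
ft_force: [-0.3, 1.2, 0.8]
width: 0.3
```

```bash
python3 -c "
from plan import *
st()"
```

```text
t 4.73 deck xy [-82.9 -65.2] z 67.0 F deck [-0.   1.2  0.8] w 0.3 q6 [-0.07  0.58  1.83  0.    0.73 -0.35]
```

apply_moves --increments '[{"gripper":0,"delta_pos":[0,-0.04,0.35],"dr":[-0.02,0,0]},{"gripper":0,"delta_pos":[0,-0.04,0.35],"dr":[-0.02,0,0]},{"gripper":0,"delta_pos":[0,-0.04,0.35],"dr":[-0.02,0,0]},{"gripper":0,"delta_pos":[0,-0.04,0.35],"dr":[-0.02,0,0]},{"gripper":0,"delta_pos":[0,-0.04,0.35],"dr":[-0.02,0,0]}]'

```text
t: 5.15
ee_pos: [577.5, -42.6, 66.9]
orientation: [0.925, 1.365, -0.924]
ft_force: [-0.3, 2.5, 2.0]
width: 0.6
```

apply_moves --increments '[{"gripper":0,"delta_pos":[0,-0.02,0.173],"dr":[-0.01,0,0]},{"gripper":0,"delta_pos":[0,-0.02,0.173],"dr":[-0.01,0,0]},{"gripper":0,"delta_pos":[0,-0.02,0.173],"dr":[-0.01,0,0]},{"gripper":0,"delta_pos":[0,-0.02,0.173],"dr":[-0.01,0,0]},{"gripper":0,"delta_pos":[0,-0.02,0.173],"dr":[-0.01,0,0]}]'

```text
t: 5.57
ee_pos: [579.9, -51.0, 66.8]
orientation: [0.886, 1.382, -0.886]
ft_force: [1.6, 3.7, 0.1]
width: 0.5
```

```bash
cat >> plan.py <<'E'
def arm():
    o=ctrl.get_obs(); D=todeck(o["ee_pos"][:2],T)[0]; v=D-[90,-70]; c,s=np.cos(T[2]),np.sin(T[2]); f=o["ft_force"]; f=np.array([c*f[0]+s*f[1],-s*f[0]+c*f[1]])
    r=v/np.hypot(*v); t=np.array([-r[1],r[0]])
    base=np.arctan2(30,170) # handle bearing offset
    print("t",round(o["t"],2),"R",np.hypot(*v).round(1),"theta if 19mm behind",round(np.arctan2(-v[1],-v[0])-base+0.12+np.arctan2(19,173),4),"Ftan",(-f@t).round(2),"Frad",(f@r).round(2),"z",o["ee_pos"][2].round(1),"q",o["qpos"].round(2))
E
python3 -c "
from plan import *
arm()"
```

```text
t 5.57 R 174.1 theta if 19mm behind 0.1775 Ftan 2.91 Frad -2.8 z 66.8 q [-0.11  0.59  1.81  0.    0.74 -0.54]
```

apply_moves --increments '[{"gripper":0,"delta_pos":[0,-0.02,0.173],"dr":[-0.01,0,0]},{"gripper":0,"delta_pos":[0,-0.02,0.173],"dr":[-0.01,0,0]},{"gripper":0,"delta_pos":[0,-0.02,0.173],"dr":[-0.01,0,0]},{"gripper":0,"delta_pos":[0,-0.02,0.173],"dr":[-0.01,0,0]},{"gripper":0,"delta_pos":[0,-0.02,0.173],"dr":[-0.01,0,0]}]'

```text
t: 5.98
ee_pos: [582.6, -59.3, 66.7]
orientation: [0.848, 1.399, -0.848]
ft_force: [2.1, 4.3, 1.0]
width: 0.3
```

apply_moves --increments '[{"gripper":0,"delta_pos":[0,-0.02,0.173],"dr":[-0.01,0,0]},{"gripper":0,"delta_pos":[0,-0.02,0.173],"dr":[-0.01,0,0]},{"gripper":0,"delta_pos":[0,-0.02,0.173],"dr":[-0.01,0,0]},{"gripper":0,"delta_pos":[0,-0.02,0.173],"dr":[-0.01,0,0]},{"gripper":0,"delta_pos":[0,-0.02,0.173],"dr":[-0.01,0,0]}]'

```text
t: 6.4
ee_pos: [585.6, -67.4, 66.6]
orientation: [0.81, 1.415, -0.81]
ft_force: [1.9, 4.7, 0.7]
width: 0.5
```

apply_moves --increments '[{"gripper":0,"delta_pos":[0,-0.02,0.173],"dr":[-0.01,0,0]},{"gripper":0,"delta_pos":[0,-0.02,0.173],"dr":[-0.01,0,0]},{"gripper":0,"delta_pos":[0,-0.02,0.173],"dr":[-0.01,0,0]},{"gripper":0,"delta_pos":[0,-0.02,0.173],"dr":[-0.01,0,0]},{"gripper":0,"delta_pos":[0,-0.02,0.173],"dr":[-0.01,0,0]}]'

```text
t: 6.82
ee_pos: [589.1, -75.1, 66.6]
orientation: [0.772, 1.43, -0.772]
ft_force: [0.5, 5.9, 0.9]
width: 0.6
```

apply_moves --increments '[{"gripper":0,"delta_pos":[0,-0.02,0.173],"dr":[-0.01,0,0]},{"gripper":0,"delta_pos":[0,-0.02,0.173],"dr":[-0.01,0,0]},{"gripper":0,"delta_pos":[0,-0.02,0.173],"dr":[-0.01,0,0]},{"gripper":0,"delta_pos":[0,-0.02,0.173],"dr":[-0.01,0,0]},{"gripper":0,"delta_pos":[0,-0.02,0.173],"dr":[-0.01,0,0]}]'

```text
t: 7.23
ee_pos: [593.0, -82.7, 66.5]
orientation: [0.733, 1.445, -0.733]
ft_force: [1.7, 6.7, 1.1]
width: 0.2
```

```bash
python3 -c "
from plan import *
arm()"
```

```text
t 7.23 R 176.3 theta if 19mm behind 0.3734 Ftan 4.8 Frad -4.91 z 66.5 q [-0.16  0.61  1.78  0.    0.76 -0.79]
```

apply_moves --increments '[{"gripper":0,"delta_pos":[0,0.03,0.173],"dr":[-0.01,0,0]},{"gripper":0,"delta_pos":[0,0.03,0.173],"dr":[-0.01,0,0]},{"gripper":0,"delta_pos":[0,0.03,0.173],"dr":[-0.01,0,0]},{"gripper":0,"delta_pos":[0,0.03,0.173],"dr":[-0.01,0,0]},{"gripper":0,"delta_pos":[0,0.03,0.173],"dr":[-0.01,0,0]}]'

```text
t: 7.65
ee_pos: [596.3, -88.0, 66.3]
orientation: [0.694, 1.465, -0.697]
ft_force: [-10.1, 8.6, 11.6]
width: 0.4
```

```bash
python3 -c "
from plan import *
arm()
h,t,r=ang(.42-.12); report(*goal(h-t*19,66,t))"
```

```text
t 7.65 R 176.3 theta if 19mm behind 0.4089 Ftan 12.74 Frad 3.63 z 66.3 q [-0.17  0.62  1.76  0.    0.77 -0.85]
t 7.65 tool delta cm (before turn) [0.02 0.25 0.21] turn [-0.027 -0.006  0.005] then-delta cm (after turn) [0.03 0.24 0.22] dist 3.0
```

Run:
```python
from plan import *
d=ctrl.get_image("scene"); a=cv2.resize(d["img"][130:340,130:330,::-1],None,fx=2,fy=2)
e=ctrl.get_image("top"); b=cv2.resize(e["img"][85:265,225:415,::-1],(400,420))
pickle.dump(d,open("scene1.pkl","wb"));pickle.dump(e,open("top1.pkl","wb"))
cv2.imwrite("pics/s2.png",np.hstack([a,b])); arm(); o=ctrl.get_obs(); print(o["ft_force"],o["moment"])
```

```text
t 7.75 R 176.2 theta if 19mm behind 0.4115 Ftan 8.19 Frad 2.24 z 66.2 q [-0.17  0.62  1.76  0.    0.77 -0.85]
[-6.40992439  5.55981727  7.61791052] [ 0.99735024  1.04443713 -0.03882148]
```

View pics/s2.png

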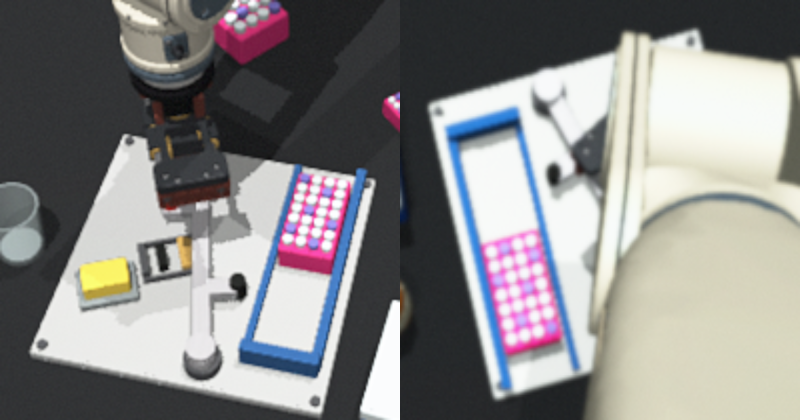

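The crop shows the bar about to enter the orange/black catch unit at (165,255). The gripper hides the handle. Yellow trigger is at (105,278). The force has an unexpected upward part, so I hold still and read again.

apply_moves --increments '[{"gripper":0,"delta_pos":[0,0,0],"dr":[0,0,0]},{"gripper":0,"delta_pos":[0,0,0],"dr":[0,0,0]},{"gripper":0,"delta_pos":[0,0,0],"dr":[0,0,0]},{"gripper":0,"delta_pos":[0,0,0],"dr":[0,0,0]},{"gripper":0,"delta_pos":[0,0,0],"dr":[0,0,0]}]'

```text
t: 8.17
ee_pos: [596.7, -88.3, 66.2]
orientation: [0.694, 1.463, -0.697]
ft_force: [-8.0, 5.7, 8.0]
width: 0.3
```

```bash
python3 -c "
from plan import *
arm()
o=ctrl.get_obs(); print(o['ft_force'],o['moment'],o['joint_torque'].round(2)); R=Ro.from_rotvec(o['orientation']); print(R.as_matrix().round(3))"
```

```text
t 8.17 R 176.2 theta if 19mm behind 0.4115 Ftan 9.18 Frad 3.53 z 66.2 q [-0.17  0.62  1.76  0.    0.77 -0.85]
[-8.03976054  5.66384642  8.00063082] [ 1.00403424  1.11247554 -0.02206452] [ -3.07 -54.65 -22.91  -0.95  -2.28   0.  ]
[[-0.007  0.777  0.629]
 [ 0.001  0.629 -0.777]
 [-1.    -0.004 -0.005]]
```

apply_moves --increments '[{"gripper":0,"delta_pos":[-0.02,-0.02,0.087],"dr":[-0.01,0,0]},{"gripper":0,"delta_pos":[-0.02,-0.02,0.087],"dr":[-0.01,0,0]},{"gripper":0,"delta_pos":[-0.02,-0.01,0.087],"dr":[-0.01,0,0]},{"gripper":0,"delta_pos":[-0.02,-0.01,0.087],"dr":[-0.01,0,0]},{"gripper":0,"delta_pos":[0,0,0],"dr":[0,0,0]}]'

```text
t: 8.58
ee_pos: [597.8, -90.6, 66.4]
orientation: [0.664, 1.476, -0.666]
ft_force: [-7.8, 10.2, 4.5]
width: 0.4
```

```bash
python3 -c "
from plan import *
arm()
h,t,r=ang(.44-.12); report(*goal(h-t*19,66,t))
o=ctrl.get_obs(); print(o['ft_force'],o['moment'])"
```

```text
t 8.58 R 176.6 theta if 19mm behind 0.4254 Ftan 12.81 Frad 0.59 z 66.4 q [-0.17  0.62  1.76  0.    0.77 -0.89]
t 8.58 tool delta cm (before turn) [0.03 0.26 0.28] turn [-0.007 -0.007  0.005] then-delta cm (after turn) [0.04 0.26 0.28] dist 4.0
[-7.75770802 10.21527017  4.50960669] [1.59982328 0.97059221 0.08013855]
```

Run:
```python
from plan import *
d=ctrl.get_image("scene"); pickle.dump(d,open("scene2.pkl","wb")); cv2.imwrite("pics/s3.png",cv2.resize(d["img"][205:325,150:300,::-1],None,fx=5,fy=5,interpolation=cv2.INTER_CUBIC))
res=[]
for n,b in(("scene0",(250,265,280,292)),("scene1",(235,260,265,292)),("scene2",(235,260,265,292))):
    d=pickle.load(open(n+".pkl","rb")); c=big(mask(d,(0,0,0),(179,255,60)),b)
    q=todeck(ray(d,[cen(c)],32),T)[0]; v=q-[90,-70]; print(n,np.round(cen(c),1),cv2.contourArea(c),q.round(1),"bearing",round(np.arctan2(-v[1],-v[0]),3),np.hypot(*v).round(1))
```

```text
scene0 [262.2 281. ] 54.5 [ 22.  -26.3] bearing -0.572 80.8
scene1 [249.2 272.2] 50.5 [  8.2 -55.7] bearing -0.173 83.0
scene2 [248.4 271.8] 48.0 [  7.8 -57.5] bearing -0.151 83.1
```

View pics/s3.png

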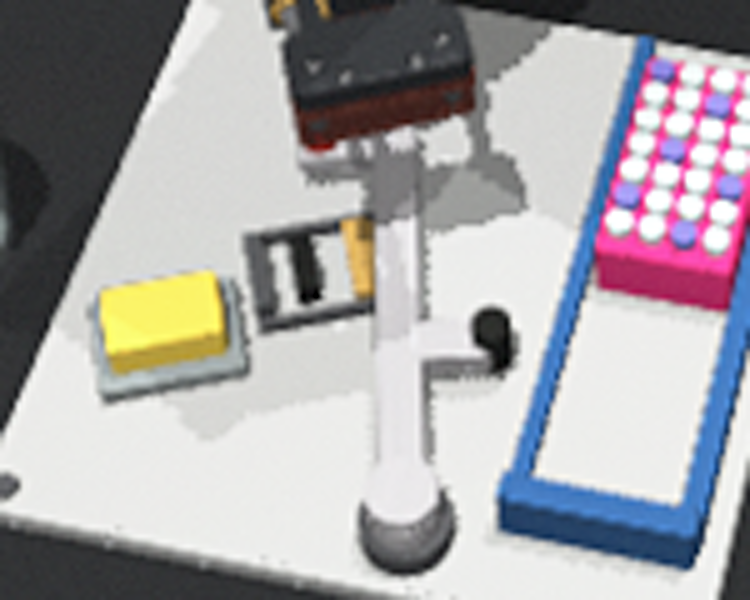

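The arm angle from the pad is 0.40 then 0.42, which agrees with my estimate. The tooth is on the orange ramp at (355,255), with the black sear at (305,270) still ahead. I go on in small steps.

apply_moves --increments '[{"gripper":0,"delta_pos":[-0.02,-0.01,0.06],"dr":[-0.004,0,0]},{"gripper":0,"delta_pos":[-0.02,-0.01,0.06],"dr":[-0.004,0,0]},{"gripper":0,"delta_pos":[-0.01,-0.01,0.06],"dr":[-0.004,0,0]},{"gripper":0,"delta_pos":[0,-0.01,0.06],"dr":[-0.004,0,0]},{"gripper":0,"delta_pos":[0,0,0],"dr":[0,0,0]}]'

```text
t: 9.05
ee_pos: [598.8, -92.2, 66.4]
orientation: [0.652, 1.48, -0.653]
ft_force: [-6.2, 11.4, 2.1]
width: 0.4
```

```bash
python3 -c "
from plan import *
arm()
o=ctrl.get_obs(); print(o['ft_force'],o['moment'])"
```

```text
t 9.05 R 176.7 theta if 19mm behind 0.4363 Ftan 12.88 Frad -1.56 z 66.4 q [-0.17  0.62  1.75  0.    0.78 -0.91]
[-6.15360023 11.41793962  2.09027316] [1.96103321 0.88338932 0.02040107]
```

apply_moves --increments '[{"gripper":0,"delta_pos":[-0.01,-0.005,0.087],"dr":[-0.005,0,0]},{"gripper":0,"delta_pos":[0,-0.005,0.087],"dr":[-0.005,0,0]},{"gripper":0,"delta_pos":[0,-0.005,0.087],"dr":[-0.005,0,0]},{"gripper":0,"delta_pos":[0,-0.005,0.087],"dr":[-0.005,0,0]},{"gripper":0,"delta_pos":[0,0,0],"dr":[0,0,0]}]'

```text
t: 9.47
ee_pos: [600.6, -94.9, 66.5]
orientation: [0.636, 1.486, -0.638]
ft_force: [-7.2, 12.9, 0.6]
width: 0.4
```

apply_moves --increments '[{"gripper":0,"delta_pos":[-0.01,0,0.06],"dr":[-0.004,0,0]},{"gripper":0,"delta_pos":[0,0,0.06],"dr":[-0.004,0,0]},{"gripper":0,"delta_pos":[0,0,0.06],"dr":[-0.004,0,0]},{"gripper":0,"delta_pos":[0,0,0.06],"dr":[-0.004,0,0]},{"gripper":0,"delta_pos":[0,0,0],"dr":[0,0,0]}]'

```text
t: 9.88
ee_pos: [601.8, -96.6, 66.5]
orientation: [0.624, 1.491, -0.626]
ft_force: [-8.2, 10.8, 2.4]
width: 0.6
```

```bash
python3 -c "
from plan import *
arm()
o=ctrl.get_obs(); print(o['ft_force'],o['moment'])"
```

```text
t 9.88 R 176.8 theta if 19mm behind 0.4664 Ftan 13.61 Frad 0.06 z 66.5 q [-0.18  0.62  1.74  0.    0.78 -0.95]
[-8.22397257 10.83981114  2.3853243 ] [1.82298365 1.23537807 0.02169302]
```

apply_moves --increments '[{"gripper":0,"delta_pos":[-0.01,0,0.06],"dr":[-0.004,0,0]},{"gripper":0,"delta_pos":[0,0,0.06],"dr":[-0.004,0,0]},{"gripper":0,"delta_pos":[0,0,0.06],"dr":[-0.004,0,0]},{"gripper":0,"delta_pos":[0,0,0.06],"dr":[-0.004,0,0]},{"gripper":0,"delta_pos":[0,0,0],"dr":[0,0,0]}]'

```text
t: 10.3
ee_pos: [603.0, -98.1, 66.5]
orientation: [0.611, 1.495, -0.614]
ft_force: [-9.8, 11.6, 4.0]
width: 0.3
```

```bash
python3 -c "
from plan import *
arm()"
```

```text
t 10.3 R 176.8 theta if 19mm behind 0.4774 Ftan 15.22 Frad 0.7 z 66.5 q [-0.18  0.63  1.74  0.    0.79 -0.97]
```

apply_moves --increments '[{"gripper":0,"delta_pos":[-0.01,0,0.06],"dr":[-0.004,0,0]},{"gripper":0,"delta_pos":[0,0,0.06],"dr":[-0.004,0,0]},{"gripper":0,"delta_pos":[0,0,0.06],"dr":[-0.004,0,0]},{"gripper":0,"delta_pos":[0,0,0],"dr":[0,0,0]},{"gripper":0,"delta_pos":[0,0,0],"dr":[0,0,0]}]'

```text
t: 10.72
ee_pos: [604.0, -99.5, 66.5]
orientation: [0.602, 1.498, -0.605]
ft_force: [-11.1, 10.6, 3.4]
width: 0.4
```

```bash
python3 -c "
from plan import *
arm()"
```

```text
t 10.72 R 176.9 theta if 19mm behind 0.4871 Ftan 15.22 Frad 2.17 z 66.5 q [-0.18  0.63  1.74  0.    0.79 -0.98]
```

apply_moves --increments '[{"gripper":0,"delta_pos":[-0.02,-0.005,0.06],"dr":[-0.004,0,0]},{"gripper":0,"delta_pos":[-0.01,-0.005,0.06],"dr":[-0.004,0,0]},{"gripper":0,"delta_pos":[0,-0.005,0.06],"dr":[-0.004,0,0]},{"gripper":0,"delta_pos":[0,0,0],"dr":[0,0,0]},{"gripper":0,"delta_pos":[0,0,0],"dr":[0,0,0]}]'

```text
t: 11.13
ee_pos: [604.8, -100.7, 66.5]
orientation: [0.593, 1.502, -0.595]
ft_force: [-11.4, 11.8, 3.1]
width: 0.8
```

```bash
python3 -c "
from plan import *
arm()"
```

```text
t 11.13 R 177.0 theta if 19mm behind 0.495 Ftan 16.3 Frad 1.57 z 66.5 q [-0.18  0.63  1.73  0.    0.79 -1.  ]
```

apply_moves --increments '[{"gripper":0,"delta_pos":[-0.01,0,0.06],"dr":[-0.004,0,0]},{"gripper":0,"delta_pos":[0,0,0.06],"dr":[-0.004,0,0]},{"gripper":0,"delta_pos":[0,0,0.06],"dr":[-0.004,0,0]},{"gripper":0,"delta_pos":[0,0,0],"dr":[0,0,0]},{"gripper":0,"delta_pos":[0,0,0],"dr":[0,0,0]}]'

```text
t: 11.55
ee_pos: [608.1, -103.7, 66.7]
orientation: [0.583, 1.5, -0.586]
ft_force: [-5.3, 3.8, -3.3]
width: 0.3
```

```bash
python3 -c "
from plan import *
arm()"
```

```text
t 11.55 R 176.3 theta if 19mm behind 0.5199 Ftan 6.34 Frad 1.62 z 66.7 q [-0.19  0.63  1.73 -0.    0.79 -1.01]
```

The force fell from 16 N to 6 N at about 0.50. That is the ramp's end, so the catch should be near 0.63.

apply_moves --increments '[{"gripper":0,"delta_pos":[0.01,0,0.15],"dr":[-0.01,0,0]},{"gripper":0,"delta_pos":[0,0,0.15],"dr":[-0.01,0,0]},{"gripper":0,"delta_pos":[0,0,0.15],"dr":[-0.01,0,0]},{"gripper":0,"delta_pos":[0,0,0.15],"dr":[-0.01,0,0]},{"gripper":0,"delta_pos":[0,0,0],"dr":[0,0,0]}]'

```text
t: 11.97
ee_pos: [611.6, -107.9, 66.6]
orientation: [0.551, 1.51, -0.555]
ft_force: [-10.2, 1.5, -0.4]
width: 0.5
```

```bash
python3 -c "
from plan import *
arm()
h,t,r=ang(.56-.12); report(*goal(h-t*19,66,t))"
```

```text
t 11.97 R 176.5 theta if 19mm behind 0.5513 Ftan 7.93 Frad 6.63 z 66.6 q [-0.19  0.64  1.72 -0.    0.8  -1.06]
t 11.97 tool delta cm (before turn) [0.06 0.26 0.18] turn [ 0.017 -0.009  0.006] then-delta cm (after turn) [0.06 0.26 0.18] dist 3.0
```

apply_moves --increments '[{"gripper":0,"delta_pos":[0,0,0.08],"dr":[-0.005,0,0]},{"gripper":0,"delta_pos":[0,0,0.08],"dr":[-0.005,0,0]},{"gripper":0,"delta_pos":[0,0,0.08],"dr":[-0.005,0,0]},{"gripper":0,"delta_pos":[0,0,0.08],"dr":[-0.005,0,0]},{"gripper":0,"delta_pos":[0,0,0],"dr":[0,0,0]}]'

```text
t: 12.38
ee_pos: [613.5, -110.1, 66.6]
orientation: [0.535, 1.515, -0.54]
ft_force: [-10.5, 1.0, 1.4]
width: 0.4
```

```bash
python3 -c "
from plan import *
arm()"
```

```text
t 12.38 R 176.5 theta if 19mm behind 0.5678 Ftan 7.83 Frad 7.05 z 66.6 q [-0.2   0.64  1.71 -0.    0.8  -1.08]
```

apply_moves --increments '[{"gripper":0,"delta_pos":[0,-0.04,0.09],"dr":[-0.004,0,0]},{"gripper":0,"delta_pos":[0,-0.04,0.09],"dr":[-0.004,0,0]},{"gripper":0,"delta_pos":[0,-0.03,0.09],"dr":[-0.004,0,0]},{"gripper":0,"delta_pos":[0,-0.02,0.09],"dr":[-0.004,0,0]},{"gripper":0,"delta_pos":[0,0,0],"dr":[0,0,0]}]'

```text
t: 12.8
ee_pos: [616.2, -112.9, 66.6]
orientation: [0.524, 1.517, -0.527]
ft_force: [-9.1, 4.0, 0.1]
width: 0.9
```

```bash
python3 -c "
from plan import *
arm()"
```

```text
t 12.8 R 176.5 theta if 19mm behind 0.5897 Ftan 9.19 Frad 3.75 z 66.6 q [-0.2   0.64  1.7  -0.    0.81 -1.1 ]
```

apply_moves --increments '[{"gripper":0,"delta_pos":[0,-0.01,0.06],"dr":[-0.004,0,0]},{"gripper":0,"delta_pos":[0,-0.01,0.06],"dr":[-0.004,0,0]},{"gripper":0,"delta_pos":[0,-0.01,0.06],"dr":[-0.004,0,0]},{"gripper":0,"delta_pos":[0,0,0],"dr":[0,0,0]},{"gripper":0,"delta_pos":[0,0,0],"dr":[0,0,0]}]'

```text
t: 13.22
ee_pos: [617.3, -114.2, 66.6]
orientation: [0.515, 1.52, -0.518]
ft_force: [-8.9, 4.0, -0.1]
width: 0.2
```

```bash
python3 -c "
from plan import *
arm()"
```

```text
t 13.22 R 176.6 theta if 19mm behind 0.5993 Ftan 9.14 Frad 3.52 z 66.6 q [-0.2   0.64  1.7  -0.    0.81 -1.11]
```

apply_moves --increments '[{"gripper":0,"delta_pos":[0,-0.01,0.06],"dr":[-0.004,0,0]},{"gripper":0,"delta_pos":[0,-0.01,0.06],"dr":[-0.004,0,0]},{"gripper":0,"delta_pos":[0,-0.01,0.06],"dr":[-0.004,0,0]},{"gripper":0,"delta_pos":[0,0,0],"dr":[0,0,0]},{"gripper":0,"delta_pos":[0,0,0],"dr":[0,0,0]}]'

```text
t: 13.63
ee_pos: [618.6, -115.5, 66.6]
orientation: [0.505, 1.522, -0.508]
ft_force: [-9.6, 4.0, 0.8]
width: 0.7
```

apply_moves --increments '[{"gripper":0,"delta_pos":[0,-0.01,0.06],"dr":[-0.004,0,0]},{"gripper":0,"delta_pos":[0,-0.01,0.06],"dr":[-0.004,0,0]},{"gripper":0,"delta_pos":[0,-0.01,0.06],"dr":[-0.004,0,0]},{"gripper":0,"delta_pos":[0,0,0],"dr":[0,0,0]},{"gripper":0,"delta_pos":[0,0,0],"dr":[0,0,0]}]'

```text
t: 14.05
ee_pos: [619.9, -116.8, 66.6]
orientation: [0.496, 1.524, -0.499]
ft_force: [-9.1, 4.4, 0.5]
width: 0.4
```

```bash
python3 -c "
from plan import *
arm()"
```

```text
t 14.05 R 176.6 theta if 19mm behind 0.6203 Ftan 9.56 Frad 3.18 z 66.6 q [-0.2   0.65  1.69 -0.    0.81 -1.14]
```

apply_moves --increments '[{"gripper":0,"delta_pos":[0,-0.01,0.06],"dr":[-0.004,0,0]},{"gripper":0,"delta_pos":[0,-0.01,0.06],"dr":[-0.004,0,0]},{"gripper":0,"delta_pos":[0,0,0],"dr":[0,0,0]},{"gripper":0,"delta_pos":[0,0,0],"dr":[0,0,0]},{"gripper":0,"delta_pos":[0,0,0],"dr":[0,0,0]}]'

```text
t: 14.47
ee_pos: [621.4, -118.1, 66.7]
orientation: [0.49, 1.524, -0.492]
ft_force: [-6.1, 2.7, -1.9]
width: 0.6
```

```bash
python3 -c "
from plan import *
arm()"
```

```text
t 14.47 R 176.5 theta if 19mm behind 0.6313 Ftan 6.26 Frad 2.29 z 66.7 q [-0.21  0.65  1.69 -0.    0.81 -1.15]
```

apply_moves --increments '[{"gripper":0,"delta_pos":[0,-0.01,0.06],"dr":[-0.004,0,0]},{"gripper":0,"delta_pos":[0,-0.01,0.06],"dr":[-0.004,0,0]},{"gripper":0,"delta_pos":[0,0,0.05],"dr":[0,0,0]},{"gripper":0,"delta_pos":[0,0,0],"dr":[0,0,0]},{"gripper":0,"delta_pos":[0,0,0],"dr":[0,0,0]}]'

```text
t: 14.88
ee_pos: [622.3, -119.1, 66.6]
orientation: [0.484, 1.526, -0.486]
ft_force: [-7.0, 3.0, -0.2]
width: 0.2
```

```bash
python3 -c "
from plan import *
arm()"
```

```text
t 14.88 R 176.6 theta if 19mm behind 0.6392 Ftan 7.13 Frad 2.61 z 66.6 q [-0.21  0.65  1.69 -0.    0.81 -1.16]
```

apply_moves --increments '[{"gripper":0,"delta_pos":[0,0,-0.1],"dr":[0,0,0]},{"gripper":0,"delta_pos":[0,0,-0.1],"dr":[0,0,0]},{"gripper":0,"delta_pos":[0,0,-0.1],"dr":[0,0,0]},{"gripper":0,"delta_pos":[0,0,-0.1],"dr":[0,0,0]},{"gripper":0,"delta_pos":[0,0,0],"dr":[0,0,0]}]'

```text
t: 15.3
ee_pos: [621.8, -117.3, 67.7]
orientation: [0.484, 1.52, -0.486]
ft_force: [-5.8, -0.3, -3.8]
width: 0.7
```

```bash
python3 -c "
from plan import *
arm()"
```

```text
t 15.3 R 175.6 theta if 19mm behind 0.6298 Ftan 3.98 Frad 4.26 z 67.7 q [-0.2   0.65  1.69 -0.    0.81 -1.16]
```

apply_moves --increments '[{"gripper":0,"delta_pos":[0,0,-0.1],"dr":[0,0,0]},{"gripper":0,"delta_pos":[0,0,-0.1],"dr":[0,0,0]},{"gripper":0,"delta_pos":[0,0,-0.1],"dr":[0,0,0]},{"gripper":0,"delta_pos":[0,0,-0.1],"dr":[0,0,0]},{"gripper":0,"delta_pos":[0,0,0],"dr":[0,0,0]}]'

```text
t: 15.72
ee_pos: [621.7, -114.9, 69.5]
orientation: [0.485, 1.513, -0.484]
ft_force: [0.4, -0.5, -0.6]
width: 0.6
```

```bash
python3 -c "
from plan import *
arm()"
```

```text
t 15.72 R 174.0 theta if 19mm behind 0.6201 Ftan -0.67 Frad 0.08 z 69.5 q [-0.2   0.64  1.7  -0.    0.8  -1.15]
```

The force went to zero within a few mm of backing off, so the arm is latched. I retreat and lift.

apply_moves --increments '[{"gripper":0,"delta_pos":[0,0,-0.4],"dr":[0,0,0]},{"gripper":0,"delta_pos":[0,0,-0.6],"dr":[0,0,0]},{"gripper":0,"delta_pos":[-0.5,0,-0.6],"dr":[0,0,0]},{"gripper":0,"delta_pos":[-1.5,0,-0.4],"dr":[0,0,0]},{"gripper":0,"delta_pos":[-2,0,0],"dr":[0,0,0]}]'

```text
t: 16.13
ee_pos: [601.8, -102.1, 107.8]
orientation: [0.484, 1.52, -0.485]
ft_force: [0.1, -0.1, 0.6]
width: 0.2
```

```bash
cat >> plan.py <<'E'
def pad(n):
    d=ctrl.get_image("scene"); pickle.dump(d,open(n+".pkl","wb")); k=mask(d,(0,0,0),(179,255,60))
    for c in cv2.findContours(k[240:300,215:275].copy(),cv2.RETR_EXTERNAL,cv2.CHAIN_APPROX_NONE)[0]:
        if cv2.contourArea(c)>20:
            p=np.array(cen(c))+[215,240]; q=todeck(ray(d,[p],32),T)[0]; v=q-[90,-70]; print("blob",p.round(1),cv2.contourArea(c),q.round(1),"theta",round(np.arctan2(-v[1],-v[0])+.572,3),"R",np.hypot(*v).round(1))
    return d
E
python3 - <<'E'
from plan import *
st(); pad("scene3")
p,R=goal([-168,0],36,np.array([0,-1.])); report(p,R)
E
```

```text
t 16.13 deck xy [ -73.3 -146.1] z 107.8 F deck [ 0.  -0.1  0.6] w 0.2 q6 [-0.19  0.56  1.73  0.    0.85 -1.14]
blob [240.5 269.5] 43.5 [  6.  -73.8] theta 0.618 R 84.1
t 16.18 tool delta cm (before turn) [  7.62   2.37 -17.56] turn [ 0.719  0.002 -0.002] then-delta cm (after turn) [  7.66  -9.77 -14.76] dist 193.0
```

apply_moves --increments '[{"gripper":0,"delta_pos":[0,0.24,-1.76],"dr":[0,0,0]},{"gripper":0,"delta_pos":[0,0.24,-1.76],"dr":[0,0,0]},{"gripper":0,"delta_pos":[0,0.24,-1.76],"dr":[0,0,0]},{"gripper":0,"delta_pos":[0,0.24,-1.76],"dr":[0,0,0]},{"gripper":0,"delta_pos":[0,0.24,-1.76],"dr":[0,0,0]}]'

```text
t: 16.6
ee_pos: [538.7, -41.6, 108.9]
orientation: [0.485, 1.515, -0.484]
ft_force: [-0.4, 0.0, -0.2]
width: 0.4
```

apply_moves --increments '[{"gripper":0,"delta_pos":[0,0.24,-1.76],"dr":[0,0,0]},{"gripper":0,"delta_pos":[0,0.24,-1.76],"dr":[0,0,0]},{"gripper":0,"delta_pos":[0,0.24,-1.76],"dr":[0,0,0]},{"gripper":0,"delta_pos":[0,0.24,-1.76],"dr":[0,0,0]},{"gripper":0,"delta_pos":[0,0.24,-1.76],"dr":[0,0,0]}]'

```text
t: 17.02
ee_pos: [474.0, 19.2, 109.0]
orientation: [0.485, 1.515, -0.484]
ft_force: [0.5, -0.0, 1.2]
width: 0.6
```

apply_moves --increments '[{"gripper":0,"delta_pos":[0,0,0],"dr":[0.072,0,0]},{"gripper":0,"delta_pos":[0,0,0],"dr":[0.072,0,0]},{"gripper":0,"delta_pos":[0,0,0],"dr":[0.072,0,0]},{"gripper":0,"delta_pos":[0.5,0,0],"dr":[0.072,0,0]},{"gripper":0,"delta_pos":[0.5,0,0],"dr":[0.072,0,0]}]'

```text
t: 17.43
ee_pos: [474.9, 18.7, 99.1]
orientation: [0.766, 1.43, -0.765]
ft_force: [0.4, -0.5, 0.3]
width: 0.5
```

apply_moves --increments '[{"gripper":0,"delta_pos":[0.5,0,0],"dr":[0.072,0,0]},{"gripper":0,"delta_pos":[0.5,0,0],"dr":[0.072,0,0]},{"gripper":0,"delta_pos":[0.5,0,0],"dr":[0.072,0,0]},{"gripper":0,"delta_pos":[0.5,0,0],"dr":[0.072,0,0]},{"gripper":0,"delta_pos":[0.5,0,0],"dr":[0.072,0,0]}]'

```text
t: 17.85
ee_pos: [474.7, 18.6, 73.7]
orientation: [1.039, 1.308, -1.039]
ft_force: [-0.8, 0.3, -0.8]
width: 0.9
```

Run:
```python
from plan import *
st()
p,R=goal([-168,0],36,np.array([0,-1.])); report(p,R)
```

```text
t 17.85 deck xy [-169.1    0.7] z 73.7 F deck [-0.7  0.5 -0.8] w 0.9 q6 [ 0.01  0.47  2.05 -0.    0.62 -0.21]
t 17.85 tool delta cm (before turn) [3.77 0.11 0.07] turn [-0.004  0.    -0.001] then-delta cm (after turn) [3.77 0.11 0.07] dist 38.0
```

apply_moves --increments '[{"gripper":0,"delta_pos":[0.75,0,0],"dr":[0,0,0]},{"gripper":0,"delta_pos":[0.75,0,0],"dr":[0,0,0]},{"gripper":0,"delta_pos":[0.75,0,0],"dr":[0,0,0]},{"gripper":0,"delta_pos":[0.75,0,0],"dr":[0,0,0]},{"gripper":0,"delta_pos":[0.75,0,0],"dr":[0,0,0]}]'

```text
t: 18.27
ee_pos: [474.7, 18.5, 35.4]
orientation: [1.036, 1.311, -1.036]
ft_force: [0.5, 0.2, -0.4]
width: 0.8
```

apply_moves --increments '[{"gripper":0,"delta_pos":[0,0.5,0.02],"dr":[0,0,0]},{"gripper":0,"delta_pos":[0,0.5,0],"dr":[0,0,0]},{"gripper":0,"delta_pos":[0,0.5,0],"dr":[0,0,0]},{"gripper":0,"delta_pos":[0,0.4,0],"dr":[0,0,0]},{"gripper":0,"delta_pos":[0,0.4,0],"dr":[0,0,0]}]'

```text
t: 18.68
ee_pos: [498.3, 23.7, 36.5]
orientation: [1.037, 1.309, -1.036]
ft_force: [-0.0, -0.2, -0.9]
width: 0.4
```

apply_moves --increments '[{"gripper":0,"delta_pos":[0,0.4,0],"dr":[0,0,0]},{"gripper":0,"delta_pos":[0,0.4,0],"dr":[0,0,0]},{"gripper":0,"delta_pos":[0,0.4,0],"dr":[0,0,0]},{"gripper":0,"delta_pos":[0,0.4,0],"dr":[0,0,0]},{"gripper":0,"delta_pos":[0,0.4,0],"dr":[0,0,0]}]'

```text
t: 19.1
ee_pos: [516.4, 28.2, 36.2]
orientation: [1.036, 1.311, -1.037]
ft_force: [-3.6, 0.5, 3.2]
width: 0.6
```

Run:
```python
from plan import *
st()
p,R=goal([-60,0],36,np.array([0,-1.])); report(p,R)
```

```text
t 19.1 deck xy [-126.3    0.4] z 36.2 F deck [-3.4  1.3  3.2] w 0.6 q6 [ 0.03  0.58  1.96 -0.    0.6  -0.2 ]
t 19.1 tool delta cm (before turn) [0.01 6.63 0.03] turn [-0.001 -0.     0.001] then-delta cm (after turn) [0.02 6.63 0.04] dist 66.0
```

apply_moves --increments '[{"gripper":0,"delta_pos":[0,0.44,0],"dr":[0,0,0]},{"gripper":0,"delta_pos":[0,0.44,0],"dr":[0,0,0]},{"gripper":0,"delta_pos":[0,0.44,0],"dr":[0,0,0]},{"gripper":0,"delta_pos":[0,0.44,0],"dr":[0,0,0]},{"gripper":0,"delta_pos":[0,0.44,0],"dr":[0,0,0]}]'

```text
t: 19.52
ee_pos: [538.5, 33.3, 36.2]
orientation: [1.036, 1.31, -1.037]
ft_force: [-3.6, -0.5, 2.3]
width: 0.3
```

apply_moves --increments '[{"gripper":0,"delta_pos":[0,0.44,0],"dr":[0,0,0]},{"gripper":0,"delta_pos":[0,0.44,0],"dr":[0,0,0]},{"gripper":0,"delta_pos":[0,0.44,0],"dr":[0,0,0]},{"gripper":0,"delta_pos":[0,0.44,0],"dr":[0,0,0]},{"gripper":0,"delta_pos":[0,0.44,0],"dr":[0,0,0]}]'

```text
t: 19.93
ee_pos: [560.0, 38.4, 36.2]
orientation: [1.037, 1.31, -1.037]
ft_force: [-1.6, -1.1, 3.5]
width: 0.5
```

apply_moves --increments '[{"gripper":0,"delta_pos":[0,0.4,0],"dr":[0,0,0]},{"gripper":0,"delta_pos":[0,0.4,0],"dr":[0,0,0]},{"gripper":0,"delta_pos":[0,0.4,0],"dr":[0,0,0]},{"gripper":0,"delta_pos":[0,0.4,0],"dr":[0,0,0]},{"gripper":0,"delta_pos":[0,0.4,0],"dr":[0,0,0]}]'

```text
t: 20.35
ee_pos: [579.4, 43.0, 36.2]
orientation: [1.037, 1.31, -1.037]
ft_force: [-3.5, -1.2, 1.9]
width: 0.3
```

Run:
```python
from plan import *
st()
```

```text
t 20.35 deck xy [-61.6   0.2] z 36.2 F deck [-3.6 -0.4  1.9] w 0.3 q6 [ 0.05  0.64  1.82  0.    0.68 -0.18]
```

apply_moves --increments '[{"gripper":0,"delta_pos":[0,0.2,0],"dr":[0,0,0]},{"gripper":0,"delta_pos":[0,0.2,0],"dr":[0,0,0]},{"gripper":0,"delta_pos":[0,0.2,0],"dr":[0,0,0]},{"gripper":0,"delta_pos":[0,0.2,0],"dr":[0,0,0]},{"gripper":0,"delta_pos":[0,0,0],"dr":[0,0,0]}]'

```text
t: 20.77
ee_pos: [587.5, 44.8, 36.2]
orientation: [1.037, 1.309, -1.036]
ft_force: [0.6, 0.0, 0.3]
width: 0.5
```

Run:
```python
from plan import *
st()
```

```text
t 20.77 deck xy [-53.4   0.2] z 36.2 F deck [ 0.6 -0.1  0.3] w 0.5 q6 [ 0.06  0.65  1.8   0.    0.69 -0.18]
```

apply_moves --increments '[{"gripper":0,"delta_pos":[0,0.12,0],"dr":[0,0,0]},{"gripper":0,"delta_pos":[0,0.12,0],"dr":[0,0,0]},{"gripper":0,"delta_pos":[0,0.12,0],"dr":[0,0,0]},{"gripper":0,"delta_pos":[0,0.12,0],"dr":[0,0,0]},{"gripper":0,"delta_pos":[0,0.1,0],"dr":[0,0,0]}]'

```text
t: 21.18
ee_pos: [592.7, 46.1, 36.1]
orientation: [1.037, 1.31, -1.036]
ft_force: [-1.7, -0.8, -0.1]
width: 0.6
```

apply_moves --increments '[{"gripper":0,"delta_pos":[0,0.06,0],"dr":[0,0,0]},{"gripper":0,"delta_pos":[0,0.06,0],"dr":[0,0,0]},{"gripper":0,"delta_pos":[0,0.06,0],"dr":[0,0,0]},{"gripper":0,"delta_pos":[0,0.06,0],"dr":[0,0,0]},{"gripper":0,"delta_pos":[0,0.06,0],"dr":[0,0,0]}]'

```text
t: 21.6
ee_pos: [595.4, 46.8, 36.2]
orientation: [1.037, 1.31, -1.037]
ft_force: [-1.4, -0.2, 0.2]
width: 0.3
```

Run:
```python
from plan import *
st()
```

```text
t 21.6 deck xy [-45.2   0.2] z 36.2 F deck [-1.4  0.1  0.2] w 0.3 q6 [ 0.06  0.66  1.78  0.    0.7  -0.17]
```

apply_moves --increments '[{"gripper":0,"delta_pos":[0,0.06,0],"dr":[0,0,0]},{"gripper":0,"delta_pos":[0,0.06,0],"dr":[0,0,0]},{"gripper":0,"delta_pos":[0,0.06,0],"dr":[0,0,0]},{"gripper":0,"delta_pos":[0,0.06,0],"dr":[0,0,0]},{"gripper":0,"delta_pos":[0,0,0],"dr":[0,0,0]}]'

```text
t: 22.02
ee_pos: [597.9, 47.3, 36.2]
orientation: [1.037, 1.31, -1.036]
ft_force: [-0.9, -0.9, -0.6]
width: 0.8
```

```bash
python3 -c "
from plan import *
st()"
```

```text
t 22.02 deck xy [-42.6   0.2] z 36.2 F deck [-1.1 -0.7 -0.6] w 0.8 q6 [ 0.06  0.66  1.78  0.    0.7  -0.17]
```

apply_moves --increments '[{"gripper":0,"delta_pos":[0,0.06,0],"dr":[0,0,0]},{"gripper":0,"delta_pos":[0,0.06,0],"dr":[0,0,0]},{"gripper":0,"delta_pos":[0,0.06,0],"dr":[0,0,0]},{"gripper":0,"delta_pos":[0,0.06,0],"dr":[0,0,0]},{"gripper":0,"delta_pos":[0,0,0],"dr":[0,0,0]}]'

```text
t: 22.43
ee_pos: [600.3, 47.9, 36.2]
orientation: [1.037, 1.31, -1.036]
ft_force: [-0.3, -0.1, -0.6]
width: 0.3
```

```bash
python3 -c "
from plan import *
st()"
```

```text
t 22.43 deck xy [-40.2   0.2] z 36.2 F deck [-0.4 -0.1 -0.6] w 0.3 q6 [ 0.06  0.66  1.77  0.    0.71 -0.17]
```

apply_moves --increments '[{"gripper":0,"delta_pos":[0,0.06,0],"dr":[0,0,0]},{"gripper":0,"delta_pos":[0,0.06,0],"dr":[0,0,0]},{"gripper":0,"delta_pos":[0,0.06,0],"dr":[0,0,0]},{"gripper":0,"delta_pos":[0,0.06,0],"dr":[0,0,0]},{"gripper":0,"delta_pos":[0,0,0],"dr":[0,0,0]}]'

```text
t: 22.85
ee_pos: [600.9, 48.1, 36.1]
orientation: [1.035, 1.312, -1.039]
ft_force: [-6.5, -3.0, 5.6]
width: 0.5
```

Run:
```python
from plan import *
st()
d=ctrl.get_image("scene"); pickle.dump(d,open("scene4.pkl","wb")); cv2.imwrite("pics/s4.png",cv2.resize(d["img"][190:340,150:330,::-1],None,fx=4,fy=4,interpolation=cv2.INTER_CUBIC))
```

```text
t 22.85 deck xy [-39.5   0.2] z 36.1 F deck [-7.1 -1.4  5.6] w 0.5 q6 [ 0.06  0.66  1.77 -0.    0.71 -0.17]
```

View pics/s4.png

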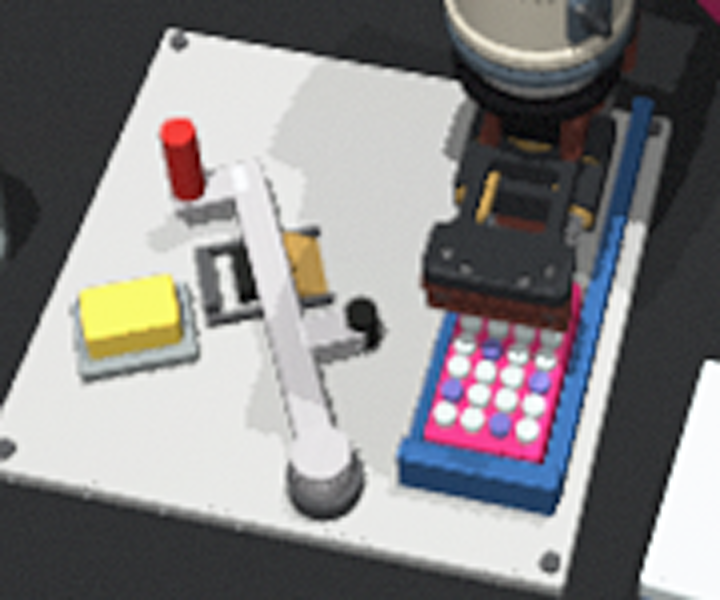

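The picture shows the arm latched back with the handle at (180,160), and the rack at the stop at (490,450). I press a little more to confirm it is home.

apply_moves --increments '[{"gripper":0,"delta_pos":[0,0.04,0],"dr":[0,0,0]},{"gripper":0,"delta_pos":[0,0.04,0],"dr":[0,0,0]},{"gripper":0,"delta_pos":[0,0.04,0],"dr":[0,0,0]},{"gripper":0,"delta_pos":[0,0.04,0],"dr":[0,0,0]},{"gripper":0,"delta_pos":[0,0,0],"dr":[0,0,0]}]'

```text
t: 23.32
ee_pos: [600.9, 48.1, 36.2]
orientation: [1.033, 1.315, -1.041]
ft_force: [-12.0, -4.5, 11.7]
width: 0.4
```

Run:
```python
from plan import *
st()
```

```text
t 23.32 deck xy [-39.5   0.2] z 36.2 F deck [-12.7  -1.6  11.7] w 0.4 q6 [ 0.06  0.66  1.77 -0.    0.72 -0.17]
```

apply_moves --increments '[{"gripper":0,"delta_pos":[0,-0.3,0],"dr":[0,0,0]},{"gripper":0,"delta_pos":[0,-0.8,0],"dr":[0,0,0]},{"gripper":0,"delta_pos":[0,-1,0],"dr":[0,0,0]},{"gripper":0,"delta_pos":[-1,-0.5,0],"dr":[0,0,0]},{"gripper":0,"delta_pos":[-2,0,0],"dr":[0,0,0]}]'

```text
t: 23.73
ee_pos: [575.2, 42.4, 64.7]
orientation: [1.034, 1.314, -1.04]
ft_force: [0.1, -0.2, 0.7]
width: 0.7
```

apply_moves --increments '[{"gripper":0,"delta_pos":[-2,0,0],"dr":[-0.045,0,0]},{"gripper":0,"delta_pos":[-2,0,0],"dr":[-0.09,0,0]},{"gripper":0,"delta_pos":[-2,0,0],"dr":[-0.1,0,0]},{"gripper":0,"delta_pos":[-1,0,0],"dr":[-0.11,0,0]},{"gripper":0,"delta_pos":[0,0,0],"dr":[-0.1,0,0]}]'

```text
t: 24.15
ee_pos: [580.1, 42.9, 139.7]
orientation: [0.695, 1.452, -0.691]
ft_force: [1.0, -0.1, -0.2]
width: 0.6
```

Run:
```python
from plan import *
st(); d=pad("scene5")
# rack end near robot, pink top edge extents at z 44/50
k=mask(d,(150,80,80),(176,255,255)); c=big(k,(240,200,315,330)); q=todeck(ray(d,c[:,0],44),T); print("rack x range (z44)",q.min(0).round(1),q.max(0).round(1))
p,R=goal([27,-184],125,np.array([np.sin(.45),-np.cos(.45)])); report(p,R)
```

```text
t 24.15 deck xy [-61.   -0.1] z 139.7 F deck [ 1.  -0.3 -0.2] w 0.6 q6 [ 0.05  0.48  1.79  0.    0.87 -0.63]
blob [240.7 269.6] 48.5 [  6.2 -73.4] theta 0.613 R 83.9
rack x range (z44) [-30.6 -27.8] [70.5 29.6]
t 24.2 tool delta cm (before turn) [ 1.4  -0.12 20.42] turn [ 0.005  0.002 -0.003] then-delta cm (after turn) [ 1.360e+00 -2.000e-02  2.043e+01] dist 205.0
```

Rack spans x -31 to 70, so it is home. The arm is still latched. Next is the trigger.

apply_moves --increments '[{"gripper":0,"delta_pos":[0,0,2.04],"dr":[0,0,0]},{"gripper":0,"delta_pos":[0,0,2.04],"dr":[0,0,0]},{"gripper":0,"delta_pos":[0,0,2.04],"dr":[0,0,0]},{"gripper":0,"delta_pos":[0,0,2.04],"dr":[0,0,0]},{"gripper":0,"delta_pos":[0,0,2.04],"dr":[0,0,0]}]'

```text
t: 24.62
ee_pos: [642.6, -37.4, 136.4]
orientation: [0.7, 1.455, -0.7]
ft_force: [0.6, 0.5, 0.1]
width: 0.6
```

apply_moves --increments '[{"gripper":0,"delta_pos":[0,0,2.04],"dr":[0,0,0]},{"gripper":0,"delta_pos":[0,0,2.04],"dr":[0,0,0]},{"gripper":0,"delta_pos":[0,0,2.04],"dr":[0,0,0]},{"gripper":0,"delta_pos":[0,0,2.04],"dr":[0,0,0]},{"gripper":0,"delta_pos":[0,0,2.04],"dr":[0,0,0]}]'

```text
t: 25.03
ee_pos: [706.4, -117.0, 136.2]
orientation: [0.7, 1.456, -0.7]
ft_force: [-0.6, 0.5, 0.2]
width: 0.4
```

apply_moves --increments '[{"gripper":0,"delta_pos":[1,0,0],"dr":[0,0,0]},{"gripper":0,"delta_pos":[1.5,0,0],"dr":[0,0,0]},{"gripper":0,"delta_pos":[1.5,0,0],"dr":[0,0,0]},{"gripper":0,"delta_pos":[1.5,0,0],"dr":[0,0,0]},{"gripper":0,"delta_pos":[1,0,0],"dr":[0,0,0]}]'

```text
t: 25.45
ee_pos: [704.1, -114.9, 67.8]
orientation: [0.697, 1.46, -0.699]
ft_force: [0.2, 0.3, -1.0]
width: 0.7
```

Run:
```python
from plan import *
st()
p,R=goal([27,-184],50,np.array([np.sin(.45),-np.cos(.45)])); report(p,R)
d=ctrl.get_image("scene"); cv2.imwrite("pics/s5.png",cv2.resize(d["img"][180:340,140:330,::-1],None,fx=4,fy=4,interpolation=cv2.INTER_CUBIC)[:600])
```

```text
t 25.45 deck xy [  23.3 -182.2] z 67.8 F deck [ 0.3  0.3 -1. ] w 0.7 q6 [-0.18  0.74  1.49  0.    0.91 -0.86]
t 25.45 tool delta cm (before turn) [1.78 0.26 0.32] turn [-0.006 -0.003  0.003] then-delta cm (after turn) [1.78 0.26 0.32] dist 18.0
```

View pics/s5.png

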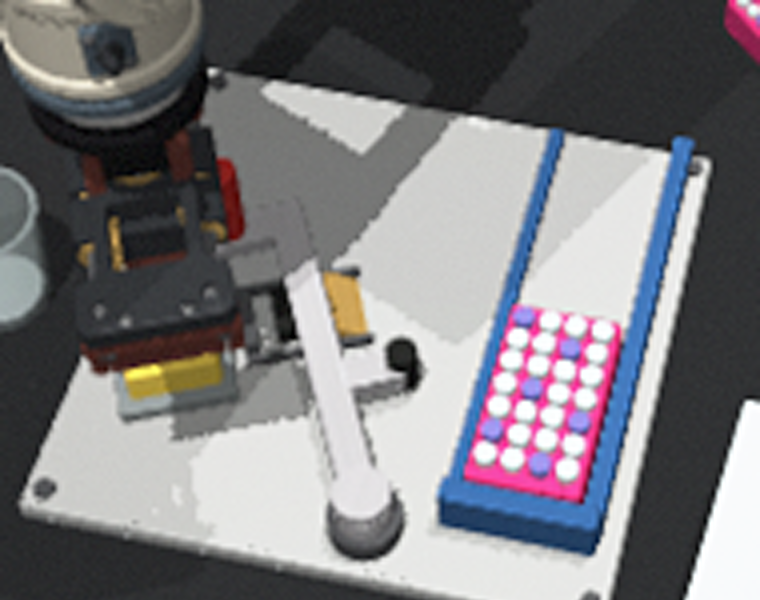

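Rack at the stop at (540,400), the arm latched, and the gripper over the yellow trigger at (170,378). I press down slowly.

apply_moves --increments '[{"gripper":0,"delta_pos":[0.3,0.13,0.16],"dr":[0,0,0]},{"gripper":0,"delta_pos":[0.4,0.13,0.16],"dr":[0,0,0]},{"gripper":0,"delta_pos":[0.4,0,0],"dr":[0,0,0]},{"gripper":0,"delta_pos":[0.4,0,0],"dr":[0,0,0]},{"gripper":0,"delta_pos":[0.2,0,0],"dr":[0,0,0]}]'

```text
t: 25.92
ee_pos: [710.5, -117.1, 54.0]
orientation: [0.698, 1.456, -0.698]
ft_force: [-0.2, 0.7, 0.7]
width: 0.4
```

apply_moves --increments '[{"gripper":0,"delta_pos":[0.15,0,0],"dr":[0,0,0]},{"gripper":0,"delta_pos":[0.15,0,0],"dr":[0,0,0]},{"gripper":0,"delta_pos":[0.15,0,0],"dr":[0,0,0]},{"gripper":0,"delta_pos":[0.15,0,0],"dr":[0,0,0]},{"gripper":0,"delta_pos":[0,0,0],"dr":[0,0,0]}]'

```text
t: 26.33
ee_pos: [710.6, -117.2, 49.2]
orientation: [0.698, 1.455, -0.698]
ft_force: [-1.3, 0.0, 4.4]
width: 0.6
```

Run:
```python
from plan import *
st()
```

```text
t 26.33 deck xy [  29.1 -185.9] z 49.2 F deck [-1.2  0.3  4.4] w 0.6 q6 [-0.18  0.77  1.48 -0.    0.89 -0.86]
```

Contact is at the expected height. I press about 10 mm more.

apply_moves --increments '[{"gripper":0,"delta_pos":[0.2,0,0],"dr":[0,0,0]},{"gripper":0,"delta_pos":[0.2,0,0],"dr":[0,0,0]},{"gripper":0,"delta_pos":[0.2,0,0],"dr":[0,0,0]},{"gripper":0,"delta_pos":[0.1,0,0],"dr":[0,0,0]},{"gripper":0,"delta_pos":[0,0,0],"dr":[0,0,0]}]'

```text
t: 26.75
ee_pos: [710.7, -117.2, 42.5]
orientation: [0.698, 1.455, -0.698]
ft_force: [-2.7, -0.2, 4.9]
width: 0.2
```

apply_moves --increments '[{"gripper":0,"delta_pos":[0.1,0,0],"dr":[0,0,0]},{"gripper":0,"delta_pos":[0.1,0,0],"dr":[0,0,0]},{"gripper":0,"delta_pos":[0.1,0,0],"dr":[0,0,0]},{"gripper":0,"delta_pos":[0,0,0],"dr":[0,0,0]},{"gripper":0,"delta_pos":[0,0,0],"dr":[0,0,0]}]'

```text
t: 27.17
ee_pos: [710.8, -117.2, 38.8]
orientation: [0.698, 1.455, -0.697]
ft_force: [-0.7, -0.2, 3.9]
width: 0.5
```

Run:
```python
from plan import *
st(); pad("scene6")
```

```text
t 27.17 deck xy [  29.2 -186. ] z 38.8 F deck [-0.7  0.   3.9] w 0.5 q6 [-0.18  0.78  1.48 -0.    0.87 -0.86]
blob [258.4 277.4] 45.0 [ 15.9 -35.4] theta 0.136 R 81.8
```

Released: the arm is at 0.136, which is the clamping angle. I lift off and check.

apply_moves --increments '[{"gripper":0,"delta_pos":[-0.5,0,0],"dr":[0,0,0]},{"gripper":0,"delta_pos":[-1.5,0,0],"dr":[0,0,0]},{"gripper":0,"delta_pos":[-2.5,0,0],"dr":[0,0,0]},{"gripper":0,"delta_pos":[-2.5,0,0],"dr":[0,0,0]},{"gripper":0,"delta_pos":[-2.5,0,0],"dr":[0,0,0]}]'

```text
t: 27.63
ee_pos: [709.8, -116.9, 134.4]
orientation: [0.698, 1.457, -0.698]
ft_force: [0.6, -0.3, -0.5]
width: 0.6
```

apply_moves --increments '[{"gripper":0,"delta_pos":[-2.5,0,0],"dr":[0,0,0]},{"gripper":0,"delta_pos":[-2,0,0],"dr":[0,0,0]},{"gripper":0,"delta_pos":[-0.5,0,0],"dr":[0,0,0]},{"gripper":0,"delta_pos":[0,0,0],"dr":[0,0,0]},{"gripper":0,"delta_pos":[0,0,0],"dr":[0,0,0]}]'

```text
t: 28.05
ee_pos: [709.8, -116.9, 182.6]
orientation: [0.698, 1.457, -0.698]
ft_force: [0.3, 0.7, 0.2]
width: 0.0
```

Run:
```python
from plan import *
st(); d=pad("scene7")
c=big(mask(d,(150,80,80),(176,255,255)),(240,200,315,330)); q=todeck(ray(d,c[:,0],44),T); print("rack range",q.min(0).round(1),q.max(0).round(1))
cv2.imwrite("pics/s6.png",cv2.resize(d["img"][180:360,130:380,::-1],None,fx=3,fy=3,interpolation=cv2.INTER_CUBIC))
```

```text
t 28.05 deck xy [  28.4 -185.5] z 182.6 F deck [0.5 0.6 0.2] w 0.0 q6 [-0.18  0.61  1.43  0.    1.1  -0.86]
blob [258.4 277.3] 44.5 [ 15.7 -35.5] theta 0.137 R 81.9
rack range [-29.9 -27. ] [70.5 30.1]
```

View pics/s6.png

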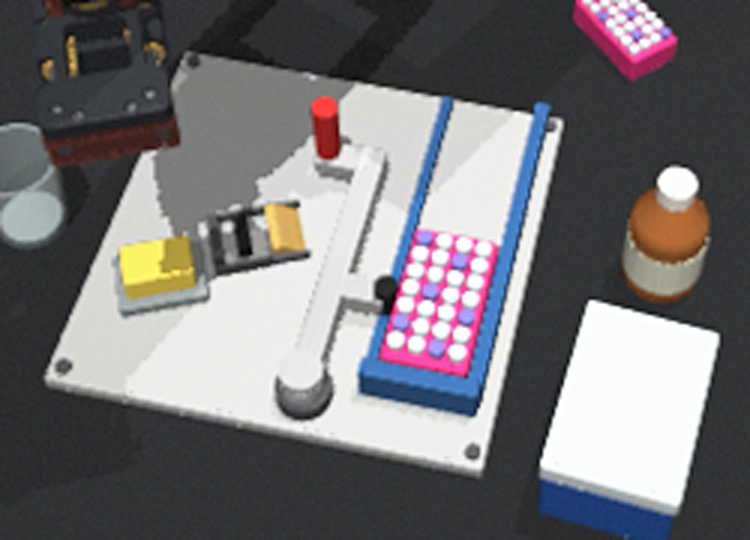

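The pad at (387,293) bears on the rack, which sits against the stop. The trigger at (155,265) is back up and the robot is clear.

```bash
python3 -c "
from workcell import ctrl
print(ctrl.close_job())"
```

```text
the job is handed in; nothing more can be done
None
```

The rack is clamped and the job is handed in, at about 28 s on the robot's clock.

- **Cocking the arm:** I pushed the arm back by its red handle. The highest hand force I read was about 17 N. It latched at about 0.63 rad: the force dropped there and fell to zero when I backed off. With the hand away, the camera put the arm at about 0.62 rad.
- **Sliding the rack home:** I pushed the rack until it stopped moving under about 13 N along the channel, 17 N in total. The camera then put it at x -30 to 70 mm, against the end stop.
- **Releasing the clamp:** I pressed the trigger down about 11 mm with about 5 N, and the arm snapped onto the rack.
- **Last check, hand clear:** The arm was steady at about 0.137 rad against the nominal 0.12, which is within my measuring error. The pad was on the rack, the rack was still home, and the hand force was about zero. I never touched the bottle, tip box or beaker.

**What disagreed:** The sear's ramp felt stiffer than described, at up to about 16 N at the handle where I expected 11 to 12 N. Part of the hand force while pushing was finger friction, sideways and vertical. Forces were read only between moves, so short peaks could have been higher.

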